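# Read the order label and log it through the sprung V cradle

## Robot

A 6-joint arm with a two-finger parallel gripper is mounted at the origin on the work surface. World frame = base frame: x ahead of the robot, y to its left, z up, the work surface at z = 0. Lengths are in m, angles in rad, forces in N, time in s.
With the tool pointing down it reaches from about 0.35 to 0.725 m from the base axis. Payload 4.3 kg.
Tool frame: the origin (TCP) lies midway between the tips of the shut fingers; the grasp point (between the pads) lies 19 mm behind it; z points along the fingers, y is the direction in which the jaws open and shut (so a half turn about z gives the same grasp; the last joint's range is limited). The gripper opens to 85 mm and grips with 20 to 120 N. Pads are 22 mm wide; open, the fingers measure 114 mm over their backs; the gripper's body (76 mm by 85 mm) begins 54 mm behind the grasp point. The pads swing forward as they close: fully open they stand 13 mm farther back than shut.
Start: joints at [-1.388, 0.377, 0.081, 1.274, 0, 1.46], TCP at [0.166, -0.551, 0.231] pointing down, gripper open.
Joint ranges: [-2.72, 2.72], [-0.84, 1.66], [-1.02, 1.22], [-1.77, 2.12], [-1.37, 1.28], [-3.14, 3.14]. Speed limits (rad/s): [2.57, 2.57, 3.14, 3.14, 3.14, 3.14].

## Interface

Orientations are given as a unit quaternion [w, x, y, z].
In Python, from bench import arm, optics gives the robot as it stands. The module is installed in compiled form; this text tells all that it offers.
- The arm moves only by the tool servo_tool, never from a script. Its argument "steps" is a list of rows, each a list of 3 entries, a list of its own where there are three numbers: the opening, from 0 (shut) to 1 (fully open), then the shift along the tool's x, y, z in cm, then the turn, a rotation vector about the tool's x, y, z in rad. In form: [[jaw, [tx, ty, tz], [rx, ry, rz]], ...]. A call has 1 to 8 rows; each row is the pose to reach, as a shift and turn from the pose measured when the call began, along the tool's axes at that moment; what a row does not reach only later rows make up. A row lasts 1/12 s, in which the tool goes at most 41.7 mm and 7.16 degrees, less where a joint would pass 70% of its speed; a pose out of reach is approached as far as the arm can. A call with a gripper value outside its range is refused whole. The fingers move at their own pace and stop on an object; "squeeze" is the grip in N (left out, the last holds). Time passes only in rows, so rows that repeat a pose let the fingers close. It gives the time, the measured TCP pose, the force and the opening at its end, in the units of the state.
- arm.observe(): the state, without advancing time (a new reading comes with each control period).
- optics.get_image(name): name is "side" or "top"; returns the picture (420x560x3 uint8, red, green, blue); there is no depth.
- optics.camera_params(name): a dict with "fx", "fy", "cx", "cy" (pixels), "k1" (the pictures are not rectified: a ray, as slopes to the right and down, at radius r is drawn at 1 + k1 r^2 times it, then the intrinsics apply), "xyz" and "attitude" of the camera in the world. Camera axes: x right, y down, z forward; pixel columns grow to the right and rows downward; lengths in m; the calibration is good to about 2 mm. A picture is of the moment at which its call begins. camera_params takes no time and is no camera call.
- arm.job_done(): hands the job in, once; it reports no verdict.
The state is a dict: "time": time; "joint_pos": joint angles; "dq": joint speeds; "joint_torque": joint torques, N m; "eef_pos": TCP position; "tcp_rot": TCP orientation; "ft_force": force on the tool from outside, world axes, zero at the start; "moment": the same for the moment, N m; "finger_gap": finger opening in m.
Only numpy, scipy, OpenCV 4.12 (cv2) and the standard library are available. Lean on these libraries where they do the work, as an engineer would, in place of code of your own. Each camera call takes 0.05 s, during which the arm holds its last target.

## Task

Pick up the cordless barrel code reader and hold it still for a second or more with its lens aimed squarely at the middle of the bar-code label, about 8 cm in front of it. Then lay the reader in the aluminium V cradle, either way round and centred lengthwise, and gently push it down so that it bears on both sloping sides and the sprung cradle head sinks to at least half its travel. Finish while still gripping the reader and holding it pressed down there, and leave the other things on the bench where they are.

Things in the scene. Friction and masses are not known exactly. Their poses are not given: they have to be found in the camera images.
- reader: cordless code reader, a plain grey cylinder 30 mm in diameter and 150 mm long, 0.1 to 0.2 kg, rubber rear cap (-x end), steel ring and glass lens at its front (+x end). Origin on its axis at mid-length; x runs along the axis towards the lens. It may be turned any way about its axis. It starts lying level in the plywood rest, axis 33 mm above the bench. Grip it across its diameter near mid-length.
- reader_lens (a point): centre of the reader's lens, on its axis 75 mm from its origin
- reader_focus (a point): imagined point on the reader's axis 80 mm ahead of the lens (155 mm from its origin), where the reader reads best; bring it to the middle of the label
- rest: fixed plywood rest for the reader: base 160 x 70 x 5 mm with two cross bars (18 mm long, 56 mm wide) centred 52 mm either side of the middle, tops 22 mm high with a shallow notch 18 mm high in the middle; 86 mm clear between the bars for fingers. Origin at the centre of its underside; x along the reader that lies in it
- label (a point): middle of the printed face of the bar-code label, 74 x 56 mm, upright, 85 mm above the bench, on a fixed dark steel ticket stand (upright plate 100 mm wide, 5 mm thick, top 132 mm high; its foot reaches 35 mm in front of the label and is 8 mm high). x is horizontal and points INTO the label, so the reader's x should point the same way; z is up
- cradle: fixed base of the V cradle, grey plate 170 x 84 x 12 mm. Origin at the centre of its underside; x along the V, z up. The V (90 degrees, sides at 45 degrees) is two aluminium saddles, each 30 mm long, centred 50 mm either side of the middle, leaving 70 mm clear between them for fingers. The V's top edges are 24 to 30 mm either side of the middle and 3 to 9 mm above point v_seat.
- v_seat (a point): point on the sprung cradle head where the middle of the reader's axis lies when fully seated; 60 mm above the bench with the head up, and it sinks with the head; between the saddles the head plate lies 32 mm below it. x along the V, y across it to the left side, z up.
- cradle_head (a joint): how far the cradle head has been pushed down: 0 m up (it stays up under the reader's own weight), 0.010 m at its hard stop. Spring: about 4 N (the reader's weight included) starts it moving, rising by 0.7 N per mm (about 11 N at the stop). The head also floats sideways across the V by up to 4 mm on soft springs (0.4 N per mm), so it centres itself under the reader
- carton: bystander: small loose cardboard carton 100 x 65 x 45 mm, origin at the centre of its underside
- screwdriver: bystander: loose screwdriver lying on the bench, grey handle, origin below its middle
- relay: bystander: loose black relay module 50 x 35 x 56 mm, origin at the centre of its underside
- tape: bystander: loose white roll of tape lying flat, 90 mm across, 20 mm high, origin at the centre of its underside

How it is judged:
On the way:
1. the reader is held still, aimed squarely at the middle of the label from about 80 mm, for 0.9 s (x of reader_focus in the frame of label between -0.03 and 0.03 m and y of reader_focus in the frame of label between -0.02 and 0.02 m and z of reader_focus in the frame of label between -0.02 and 0.02 m and angle between the x axis of reader and the x axis of label, either way round below 0.25 rad and linear speed of reader below 0.02 m/s and angular speed of reader below 0.15 rad/s and contact force between the fingers and reader above 1 N), for 0.9 s.
At the end, for the whole second after the job is handed in: Still gripped and at rest in the V: axis within 0.07 rad, middle within 15 mm of the seat lengthwise, 2.5 mm across, 3 mm in height; more than 1.5 N on the left and on the right slope of a saddle; head pushed down over 4 mm ((contact force between reader and cradle_head_c0 above 1.5 N or contact force between reader and cradle_head_c1 above 1.5 N) and (contact force between reader and cradle_head_c2 above 1.5 N or contact force between reader and cradle_head_c3 above 1.5 N) and value of joint cradle_head above 0.004 m and angle between the x axis of reader and the x axis of v_seat, either way round below 0.07 rad and x of reader in the frame of v_seat between -0.015 and 0.015 m and y of reader in the frame of v_seat between -0.0025 and 0.0025 m and z of reader in the frame of v_seat between -0.003 and 0.003 m and contact force between the fingers and reader above 1 N and linear speed of reader below 0.01 m/s); the arm keeps its last pose, push and grip.
It fails at once if a bystander was moved by more than 30 mm (distance of any of carton, screwdriver, relay, tape from where it was at the start of the episode above 0.03 m).
It fails at once if the reader was pushed roughly into the cradle (more than 30 N on one side of one saddle) (contact force between reader and cradle_head_c0 above 30 N or contact force between reader and cradle_head_c1 above 30 N or contact force between reader and cradle_head_c2 above 30 N or contact force between reader and cradle_head_c3 above 30 N).
It also fails if it takes over 48 s, if anything falls off the work surface, if the arm or the gripper's body presses on something with over 40 N, if the wrist force passes 120 N, or if a joint passes its speed limit or range.

## Working session

There is one attempt and no reset: what is moved stays moved. The work goes in short steps, Python scripts to look and compute and a tool call to move; the robot and the scene stay as the last step left them, time stands still between calls to the robot, and variables do not carry over. Pictures are saved under pics/ and viewed, and the job is handed in when it is done.

Besides the shell and the picture viewer there is one more tool, called after "Emit:" by a JSON object that holds its "fn" and its "kwargs", one argument or row to a line. servo_tool: Moves the arm, as the interface text tells. Its arguments: {"type":"object","properties":{"steps":{"type":"array"},"squeeze":{"type":"number"}},"required":["steps"]}

```bash
mkdir -p pics; python3 - <<'E'
from bench import arm, optics
import cv2
for n in ("side","top"):
    im=optics.get_image(n); cv2.imwrite(f"pics/{n}0.png",im[:,:,::-1]); print(n,optics.camera_params(n))
print(arm.observe())
E
```

```text
side {'fx': 400.0137106501189, 'fy': 400.0137106501189, 'cx': 281.0950413483141, 'cy': 215.0472555662542, 'k1': -0.09827340459343559, 'xyz': array([0.17939284, 0.78274994, 0.63909451]), 'attitude': array([ 0.09233119, -0.17263866,  0.8524934 , -0.4846915 ])}
top {'fx': 511.54513615009284, 'fy': 511.54513615009284, 'cx': 281.5991639166842, 'cy': 205.89019551702359, 'k1': -0.12253162627671414, 'xyz': array([ 0.3749599 , -0.05473782,  1.18995965]), 'attitude': array([ 0.05302851, -0.70104025,  0.70833782, -0.06315118])}
{'time': 0.1, 'joint_pos': array([-1.38831268e+00,  3.78040252e-01,  7.97556544e-02,  1.27439171e+00,
        2.39416787e-05,  1.46046363e+00]), 'dq': array([ 0.00037124, -0.00071373,  0.00078771, -0.00053972, -0.00089104,
        0.00203487]), 'joint_torque': array([ 1.52795164e-03, -4.64694536e+01,  2.70582640e+01,  1.20210618e-02,
       -3.78955372e-05, -3.19550402e-06]), 'eef_pos': array([ 0.16586126, -0.5499447 ,  0.23042413]), 'tcp_rot': array([-9.39810003e-04,  9.89301019e-01,  1.45885603e-01, -2.19401816e-05]), 'ft_force': array([-0.79166318, -0.17942083,  0.03888836]), 'moment': array([ 0.0139511 , -0.03110897, -0.03140078]), 'finger_gap': 0.08546907062753921}
```

View pics/side0.png

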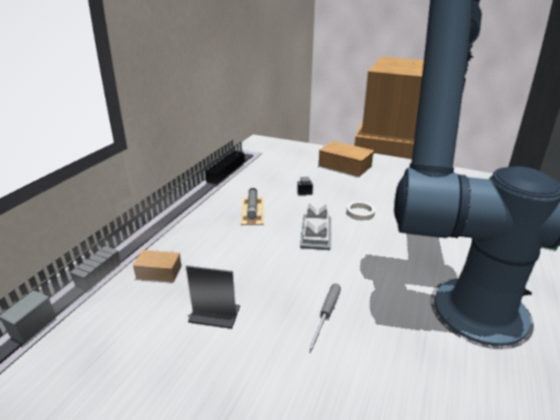

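View pics/top0.png

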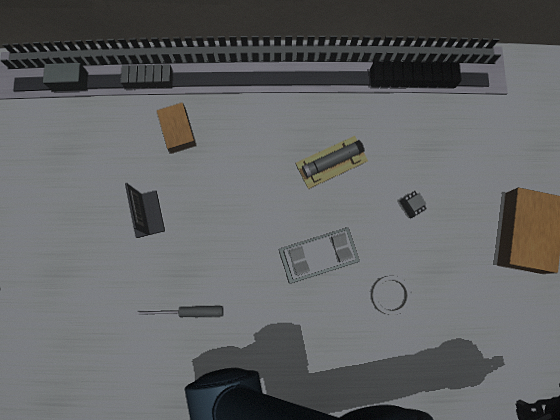

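```bash
cat > h.py <<'E'
import numpy as np, cv2
from bench import arm, optics
from scipy.spatial.transform import Rotation as R
def cam(n):
    p=optics.camera_params(n); q=p["attitude"]; return p,R.from_quat([q[1],q[2],q[3],q[0]]).as_matrix()
def ray(n,u,v):
    p,M=cam(n); d=np.array([(u-p["cx"])/p["fx"],(v-p["cy"])/p["fy"]]); s=d.copy()
    for _ in range(30): s=d/(1+p["k1"]*(s@s))
    r=M@np.array([s[0],s[1],1]); return p["xyz"],r/np.linalg.norm(r)
def onz(n,u,v,z):
    o,r=ray(n,u,v); return o+r*(z-o[2])/r[2]
def proj(n,P):
    p,M=cam(n); c=M.T@(np.array(P)-p["xyz"]); s=c[:2]/c[2]; s=s*(1+p["k1"]*(s@s)); return np.array([s[0]*p["fx"]+p["cx"],s[1]*p["fy"]+p["cy"]])
def tri(u1,u2):
    o1,r1=ray("top",*u1);o2,r2=ray("side",*u2)
    A=np.c_[r1,-r2]; t=np.linalg.lstsq(A,o2-o1,rcond=None)[0]
    a=o1+t[0]*r1;b=o2+t[1]*r2; return (a+b)/2,np.linalg.norm(a-b)
def snap(n,name,box=None,k=1):
    im=optics.get_image(n)[:,:,::-1]; cv2.imwrite(f"pics/{name}.png",im); 
    return im
def crop(src,box,k,out):
    im=cv2.imread(src); x0,y0,x1,y1=box
    cv2.imwrite(out,cv2.resize(im[y0:y1,x0:x1],None,fx=k,fy=k,interpolation=cv2.INTER_CUBIC))
E
python3 - <<'E'
from h import *
def panel(items,out):
    ims=[]
    for s,(x0,y0,x1,y1) in items:
        ims.append(cv2.resize(cv2.imread(s)[y0:y1,x0:x1],(390,290),interpolation=cv2.INTER_CUBIC))
    top=np.hstack(ims[:2]);bot=np.hstack(ims[2:]); cv2.imwrite(out,np.clip(np.vstack([top,bot])*1.5,0,255).astype(np.uint8))
T="pics/top0.png";S="pics/side0.png"
panel([(T,(280,120,400,210)),(T,(265,210,385,300)),(T,(100,160,220,250)),(S,(150,250,270,340))],"pics/z1.png")
panel([(S,(220,170,300,230)),(S,(280,190,360,250)),(T,(380,170,440,215)),(S,(280,170,340,215))],"pics/z2.png")
E
```

```text
(no output)
```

View pics/z1.png

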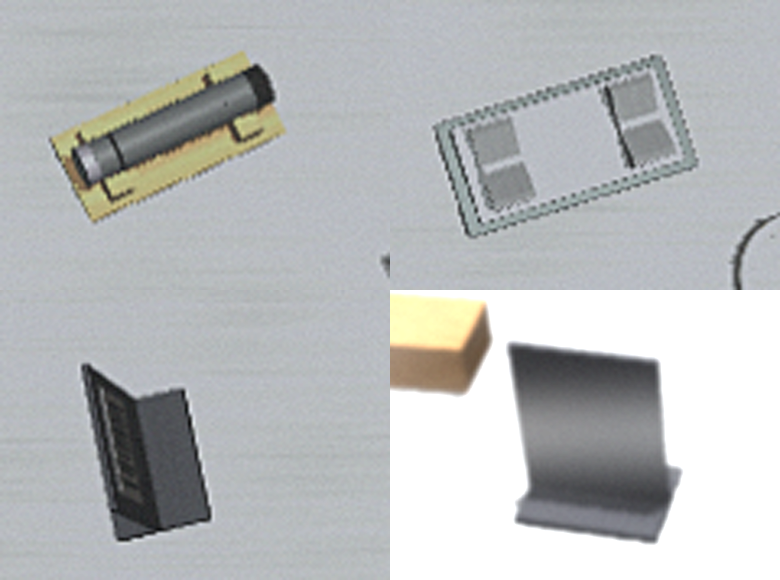

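View pics/z2.png

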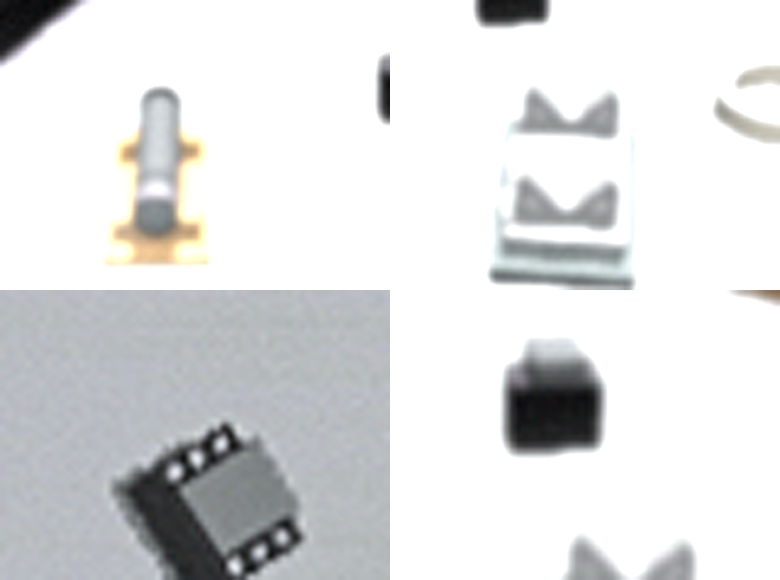

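```bash
python3 - <<'E'
from h import *
T=cv2.imread("pics/top0.png");S=cv2.imread("pics/side0.png")
def big(im,b,k,out,g=1.5):
    x0,y0,x1,y1=b; cv2.imwrite(out,np.clip(cv2.resize(im[y0:y1,x0:x1].astype(float),None,fx=k,fy=k,interpolation=cv2.INTER_CUBIC)*g,0,255).astype(np.uint8))
big(T,(290,130,375,195),9,"pics/b1.png")
big(S,(232,180,276,228),12,"pics/b2.png",.9)
big(T,(275,222,365,287),8,"pics/b3.png")
big(S,(293,196,341,252),10,"pics/b4.png",.85)
E
```

```text
(no output)
```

View pics/b1.png

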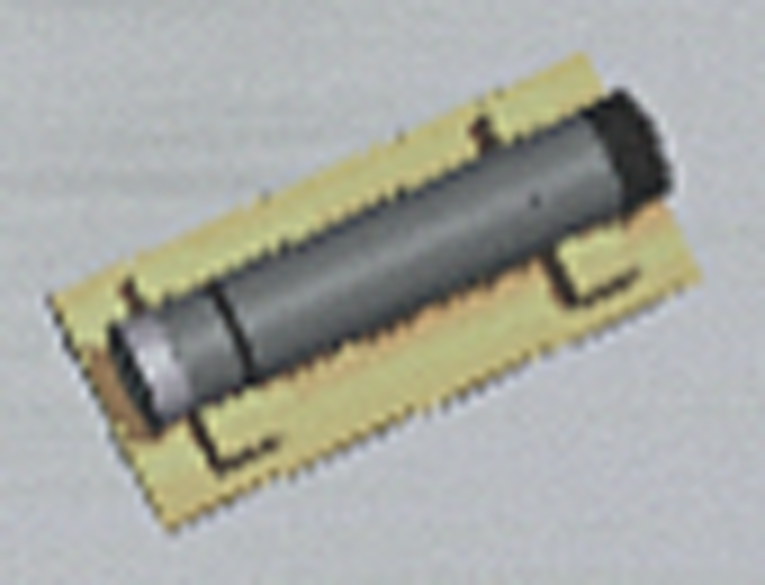

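View pics/b2.png

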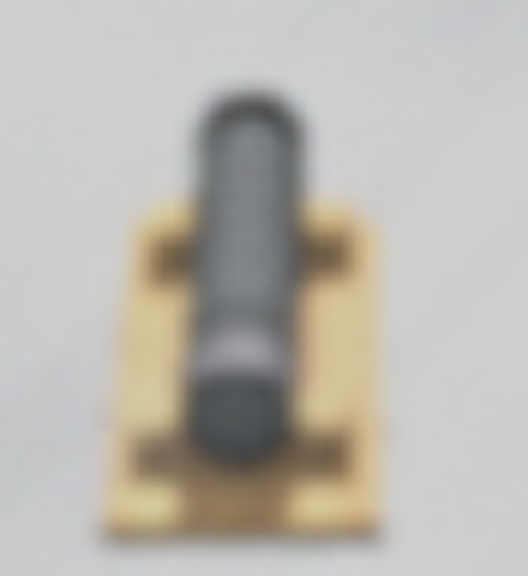

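View pics/b3.png

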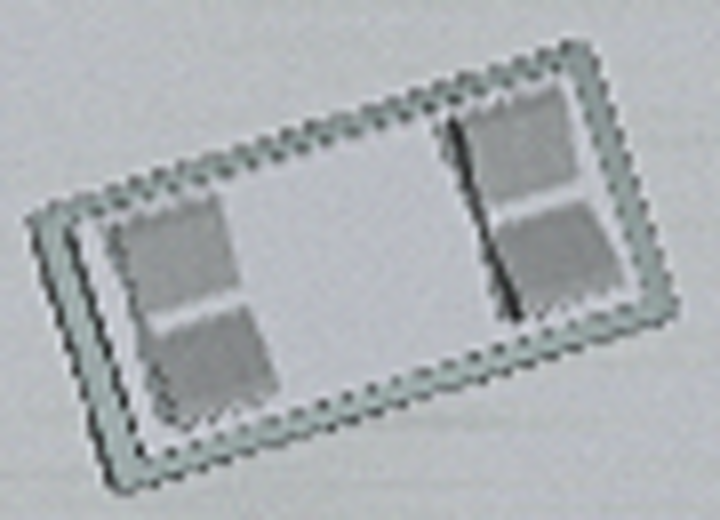

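View pics/b4.png

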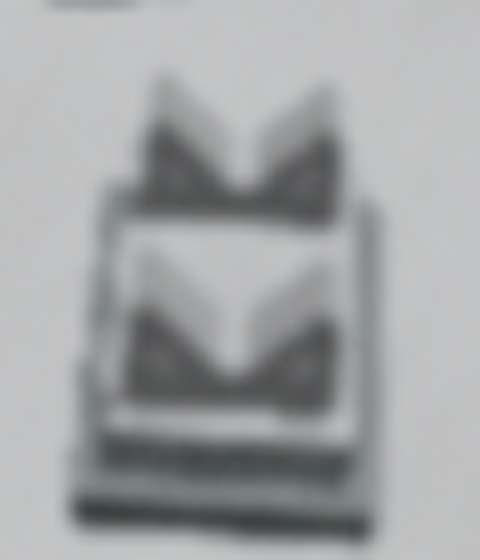

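```bash
python3 - <<'E'
from h import *
np.set_printoptions(precision=4,suppress=True)
b1=lambda x,y:(290+(x+.5)/9-.5,130+(y+.5)/9-.5)
b2=lambda x,y:(232+(x+.5)/12-.5,180+(y+.5)/12-.5)
b3=lambda x,y:(275+(x+.5)/8-.5,222+(y+.5)/8-.5)
b4=lambda x,y:(293+(x+.5)/10-.5,196+(y+.5)/10-.5)
L=b1(139,375);C=b1(648,141)
print("reader tri lens",*tri(L,b2(238,418)),"rear",*tri(C,b2(250,140)))
l=onz("top",*L,.033);c=onz("top",*C,.033);m=(l+c)/2;d=l-c
print("reader z33",l,c,"len",np.linalg.norm(d),"mid",m,"yaw",np.arctan2(d[1],d[0]))
q=[onz("top",*b1(*p),.005) for p in((50,297),(585,55),(700,282),(172,530))]
print("rest",np.mean(q,0),[np.linalg.norm(q[i]-q[(i+1)%4]) for i in range(4)],np.arctan2(*(q[0]-q[1]+q[3]-q[2])[[1,0]]))
q=[onz("top",*b3(*p),.012) for p in((30,215),(580,45),(675,315),(115,490))]
d=(q[0]-q[1]+q[3]-q[2]);print("cradle",np.mean(q,0),[np.linalg.norm(q[i]-q[(i+1)%4]) for i in range(4)],"yaw",np.arctan2(d[1],d[0]))
# cradle side front-bottom corners etc
for p in((75,520),(370,535)): print("side base bottom",onz("side",*b4(*p),0))
for p in((75,480),(372,505)): print("side base top?",onz("side",*b4(*p),0.012))
# saddles top centre (valley strip mid) 
print("valley", onz("top",*b3(200,310),.045),onz("top",*b3(540,205),.045))
# label stand top: pixel = panel/3.25+100,160
t=lambda x,y:(100+x/3.25,160+(y-290)/3.222)
q={k:onz("top",*t(*p),z) for k,p,z in(("pTop1",(83,365),.132),("pTop2",(118,540),.132),("f1",(186,389),.008),("f2",(210,520),.008),("corner1",(137,397),.008),("corner2",(160,530),.008),("lab1",(97,390),.113),("lab2",(127,503),.113))}
for k in q: print(k,q[k])
s=lambda x,y:(150+(x-390)/3.25,250+(y-290)/3.222)
print(tri(t(83,365),s(657,361)),tri(t(118,540),s(511,344)))
E
```

```text
reader tri lens [ 0.648  -0.1282  0.0304] 0.0014435594704985972 rear [ 0.7104 -0.263   0.0305] 0.000751142153766664
reader z33 [ 0.648  -0.1277  0.033 ] [ 0.71   -0.2625  0.033 ] len 0.14830707220917227 mid [ 0.679  -0.1951  0.033 ] yaw 2.0021297791640857
rest [ 0.6775 -0.1938  0.005 ] [np.float64(0.15947540733476362), np.float64(0.0691908233961042), np.float64(0.1571808157629431), np.float64(0.07045842475970064)] 2.0024750562826568
cradle [ 0.4555 -0.1565  0.012 ] [np.float64(0.16744600181957384), np.float64(0.08269963414967624), np.float64(0.16919946254302073), np.float64(0.082355994553892)] yaw 1.8584407547572082
side base bottom [ 0.4694 -0.0671  0.    ]
side base bottom [ 0.3927 -0.0923  0.    ]
side base top? [ 0.4705 -0.0687  0.012 ]
side base top? [ 0.3922 -0.0895  0.012 ]
valley [ 0.4413 -0.111   0.045 ] [ 0.4696 -0.2071  0.045 ]
pTop1 [0.6024 0.2607 0.132 ]
pTop2 [0.4862 0.2334 0.132 ]
f1 [0.6101 0.2207 0.008 ]
f2 [0.5133 0.2006 0.008 ]
corner1 [0.6045 0.2567 0.008 ]
corner2 [0.5063 0.2367 0.008 ]
lab1 [0.5892 0.2562 0.113 ]
lab2 [0.5127 0.2333 0.113 ]
(array([0.5557, 0.2426, 0.1339]), np.float64(0.09483272884994996)) (array([0.5328, 0.2597, 0.1417]), np.float64(0.10861316053510757))
```

```bash
python3 - <<'E'
from h import *
T=cv2.imread("pics/top0.png");S=cv2.imread("pics/side0.png")
def big(im,b,k,g):
    x0,y0,x1,y1=b; return np.clip(cv2.resize(im[y0:y1,x0:x1].astype(float),None,fx=k,fy=k,interpolation=cv2.INTER_CUBIC)*g,0,255).astype(np.uint8)
a=big(T,(118,176,170,242),8,2);b=big(S,(182,260,246,330),6,1)
h=max(a.shape[0],b.shape[0]); print(a.shape,b.shape)
o=np.zeros((h,a.shape[1]+b.shape[1],3),np.uint8);o[:a.shape[0],:a.shape[1]]=a;o[:b.shape[0],a.shape[1]:]=b
cv2.imwrite("pics/b5.png",o)
E
```

```text
(528, 416, 3) (420, 384, 3)
```

View pics/b5.png

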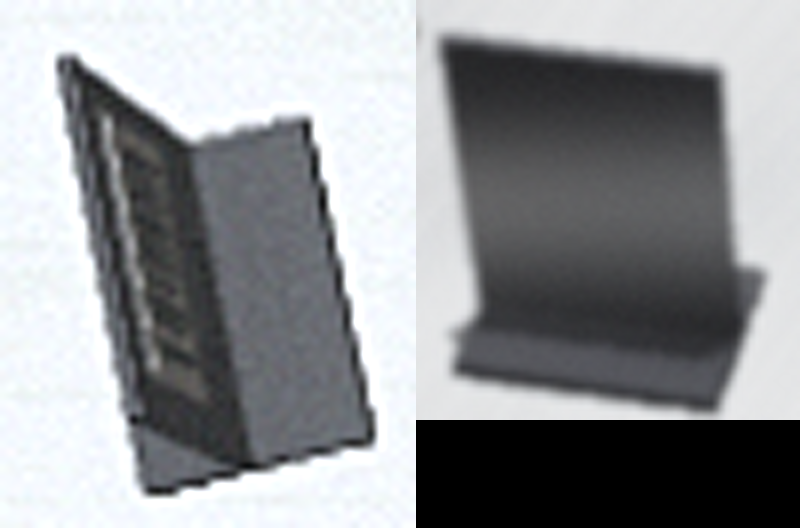

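```bash
cat >> h.py <<'E'
def move(pos,yaw=None,o=None):
    """tool-down target -> shift cm, rotvec in current tool axes"""
    o=o or arm.observe(); q=o["tcp_rot"]; M=R.from_quat([q[1],q[2],q[3],q[0]])
    sh=M.inv().apply(np.array(pos)-o["eef_pos"])*100
    c,s=np.cos(yaw),np.sin(yaw)
    W=R.from_matrix(np.array([[c,s,0],[s,-c,0],[0,0,-1]]))
    return np.round(sh,2),np.round((M.inv()*W).as_rotvec(),3)
E
python3 - <<'E'
from h import *
np.set_printoptions(precision=4,suppress=True)
b3=lambda x,y:(275+(x+.5)/8-.5,222+(y+.5)/8-.5)
b4=lambda x,y:(293+(x+.5)/10-.5,196+(y+.5)/10-.5)
b5=lambda x,y:(118+(x+.5)/8-.5,176+(y+.5)/8-.5)
b5s=lambda x,y:(182+(x-416+.5)/6-.5,260+(y+.5)/6-.5)
print("saddle",tri(b3(105,228),b4(143,300)),tri(b3(165,425),b4(335,318)),tri(b3(560,90),b4(160,75)),tri(b3(628,283),b4(332,88)))
print("base corners",tri(b3(30,215),b4(75,483)),tri(b3(115,490),b4(370,507)))
print("plate top",tri(b5(68,55),b5s(440,38)),tri(b5(133,430),b5s(722,68)))
for p,z in(((97,108),.113),((150,372),.113),((158,150),.057),((210,400),.057),((190,143),.008),((248,468),.008),((312,120),.008),((372,440),.008)): print(p,onz("top",*b5(*p),z))
print("carton?",onz("top",500,270,.1),onz("top",519,188,.1))
print(onz("side",330,160,0),onz("side",360,172,0))
E
```

```text
saddle (array([ 0.4611, -0.0848,  0.0636]), np.float64(0.004189759744222977)) (array([ 0.4092, -0.1   ,  0.0618]), np.float64(0.0005042679814463907)) (array([ 0.4993, -0.2121,  0.0592]), np.float64(0.0022913912085730857)) (array([ 0.4481, -0.2291,  0.0572]), np.float64(0.003104960855941515))
base corners (array([ 0.47  , -0.0643,  0.0141]), np.float64(0.0019464211803191585)) (array([ 0.3922, -0.0875,  0.0127]), np.float64(6.126290320894428e-05))
plate top (array([0.6041, 0.26  , 0.1297]), np.float64(0.0012535719494885427)) (array([0.5043, 0.2386, 0.1328]), np.float64(0.0017607475758846989))
(97, 108) [0.5936 0.2567 0.113 ]
(150, 372) [0.5215 0.2396 0.113 ]
(158, 150) [0.5926 0.2548 0.057 ]
(210, 400) [0.5211 0.2376 0.057 ]
(190, 143) [0.604  0.2587 0.008 ]
(248, 468) [0.5073 0.2384 0.008 ]
(312, 120) [0.6105 0.2224 0.008 ]
(372, 440) [0.5153 0.202  0.008 ]
carton? [ 0.4095 -0.5466  0.1   ] [ 0.5917 -0.6062  0.1   ]
[ 0.569  -0.6901  0.    ] [ 0.4298 -0.6252  0.    ]
```

```bash
python3 - <<'E'
from h import *
print(move((.6787,-.195,.14),2.002))
E
```

```text
(array([ 59.34, -19.16,   9.09]), array([-1.000e-03, -2.000e-03, -1.709e+00]))
```

Emit:
{"fn": "servo_tool", "kwargs": {
  "steps": [
    [1,[7.4,-2.4,1.1],[0,0,-0.21]],
    [1,[14.8,-4.8,2.2],[0,0,-0.33]],
    [1,[18,-5.8,2.6],[0,0,-0.45]],
    [1,[22,-7.1,3.3],[0,0,-0.57]],
    [1,[26,-8.4,4],[0,0,-0.69]],
    [1,[30,-9.6,4.6],[0,0,-0.81]],
    [1,[34,-10.9,5.2],[0,0,-0.93]],
    [1,[38,-12.2,5.8],[0,0,-1.05]]
  ],
  "squeeze": 40
}}

```text
time: 0.77
eef_pos: [0.4383, -0.3612, 0.1822]
tcp_rot: [-0.001, 0.796, 0.605, 0.0]
ft_force: [1.1, -1.0, 0.8]
finger_gap: 0.0857
```

```bash
python3 - <<'E'
from h import *
o=arm.observe();print(o["time"],o["eef_pos"],move((.6787,-.195,.14),2.002,o))
E
```

```text
0.7667 [ 0.43828694 -0.36116542  0.18217515] (array([22.45, 18.7 ,  4.23]), array([-0.001, -0.002, -0.703]))
```

Emit:
{"fn": "servo_tool", "kwargs": {
  "steps": [
    [1,[3,2.5,0.6],[0,0,-0.12]],
    [1,[6,5,1.2],[0,0,-0.24]],
    [1,[9,7.5,1.8],[0,0,-0.36]],
    [1,[12,10,2.4],[0,0,-0.48]],
    [1,[15.4,12.8,3],[0,0,-0.6]],
    [1,[19,15.8,3.7],[0,0,-0.703]],
    [1,[22.4,18.7,4.2],[0,0,-0.703]],
    [1,[22.4,18.7,4.2],[0,0,-0.703]]
  ]
}}

```text
time: 1.43
eef_pos: [0.6817, -0.1906, 0.1378]
tcp_rot: [-0.002, 0.537, 0.843, 0.002]
ft_force: [-0.4, -0.2, -0.4]
finger_gap: 0.0855
```

```bash
python3 - <<'E'
from h import *
T=snap("top","top1");S=snap("side","side1")
o=arm.observe();print(o["time"],o["eef_pos"],o["joint_pos"],move((.6787,-.195,.014),2.002,o))
cv2.imwrite("pics/m1.png",np.hstack([cv2.resize(T[100:240,250:430],(400,311)),cv2.resize(S[110:250,190:370],(400,311))]))
E
```

```text
1.5333 [ 0.67980652 -0.19277838  0.13821515] [-0.36698939  0.69534872  0.36662817  1.24595246  0.00218111  0.76861212] (array([-0.21, -0.18, 12.42]), array([-0.001, -0.004,  0.004]))
```

View pics/m1.png

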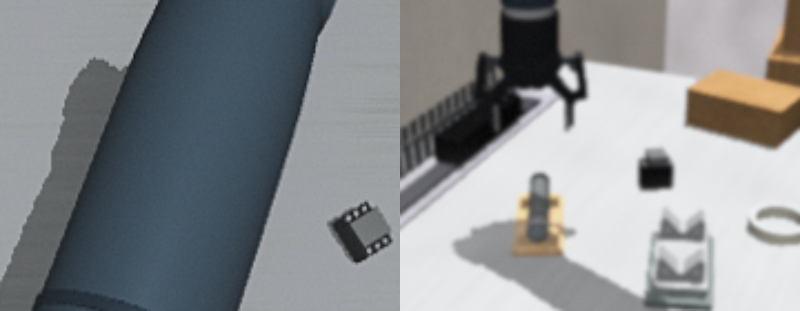

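Emit:
{"fn": "servo_tool", "kwargs": {
  "steps": [
    [1,[-0.2,-0.2,2.5],[0,0,0]],
    [1,[-0.2,-0.2,5],[0,0,0]],
    [1,[-0.2,-0.2,7.5],[0,0,0]],
    [1,[-0.2,-0.2,9.5],[0,0,0]],
    [1,[-0.2,-0.2,11.2],[0,0,0]],
    [1,[-0.2,-0.2,12.4],[0,0,0]],
    [1,[-0.2,-0.2,12.4],[0,0,0]],
    [1,[-0.2,-0.2,12.4],[0,0,0]]
  ]
}}

```text
time: 2.2
eef_pos: [0.6774, -0.1955, 0.0139]
tcp_rot: [-0.003, 0.538, 0.843, 0.0]
ft_force: [-0.4, 0.9, 1.1]
finger_gap: 0.0856
```

```bash
python3 - <<'E'
from h import *
S=snap("side","side2")
o=arm.observe();print(o["time"],o["eef_pos"],o["ft_force"],move((.6787,-.195,.014),2.002,o))
cv2.imwrite("pics/m2.png",cv2.resize(S[150:240,200:310],(770,630))[:600])
E
```

```text
2.25 [ 0.67851879 -0.19571159  0.01517354] [-0.10736388 -0.33775083  0.9678093 ] (array([0.06, 0.05, 0.12]), array([-0.001, -0.004,  0.003]))
```

View pics/m2.png

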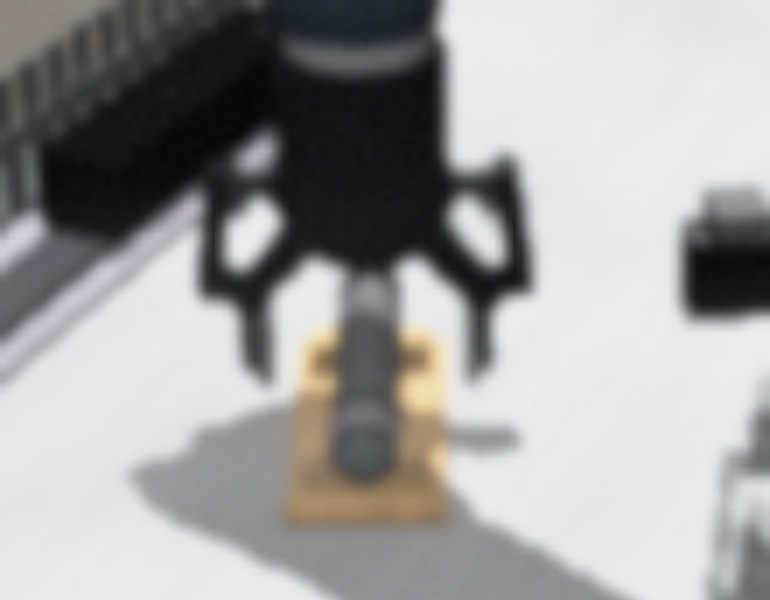

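Emit:
{"fn": "servo_tool", "kwargs": {
  "steps": [
    [0.5,[0,0,0],[0,0,0]],
    [0.3,[0,0,0],[0,0,0]],
    [0.1,[0,0,0],[0,0,0]],
    [0,[0,0,0],[0,0,0]],
    [0,[0,0,0],[0,0,0]],
    [0,[0,0,0],[0,0,0]],
    [0,[0,0,0],[0,0,0]],
    [0,[0,0,0],[0,0,0]]
  ],
  "squeeze": 40
}}

```text
time: 2.92
eef_pos: [0.6791, -0.1959, 0.016]
tcp_rot: [-0.001, 0.538, 0.843, 0.001]
ft_force: [-1.5, -0.3, 5.4]
finger_gap: 0.0288
```

Emit:
{"fn": "servo_tool", "kwargs": {
  "steps": [
    [0,[0,0,-1],[0,0,0]],
    [0,[0,0,-3],[0,0,0]],
    [0,[0,0,-5.5],[0,0,0]],
    [0,[0,0,-8],[0,0,0]],
    [0,[0,0,-9.5],[0,0,0]],
    [0,[0,0,-10],[0,0,0]],
    [0,[0,0,-10],[0,0,0]]
  ]
}}

```text
time: 3.5
eef_pos: [0.68, -0.1965, 0.1176]
tcp_rot: [0.0, 0.538, 0.843, 0.001]
ft_force: [-0.5, 0.0, -1.8]
finger_gap: 0.0286
```

```bash
python3 - <<'E'
from h import *
S=snap("side","side3")
o=arm.observe();print(o["time"],o["eef_pos"],o["ft_force"],o["moment"],o["finger_gap"])
print(move((.5895,.096,.10),1.785,o))
cv2.imwrite("pics/m3.png",cv2.resize(S[100:240,180:330],(640,597)))
E
```

```text
3.55 [ 0.67917936 -0.19614224  0.11586511] [ 0.1313783   0.09336589 -2.16091908] [ 0.00971178 -0.01001737 -0.03747218] 0.028810563691910363
(array([30.27,  4.16,  1.67]), array([ 0.   , -0.003,  0.22 ]))
```

View pics/m3.png

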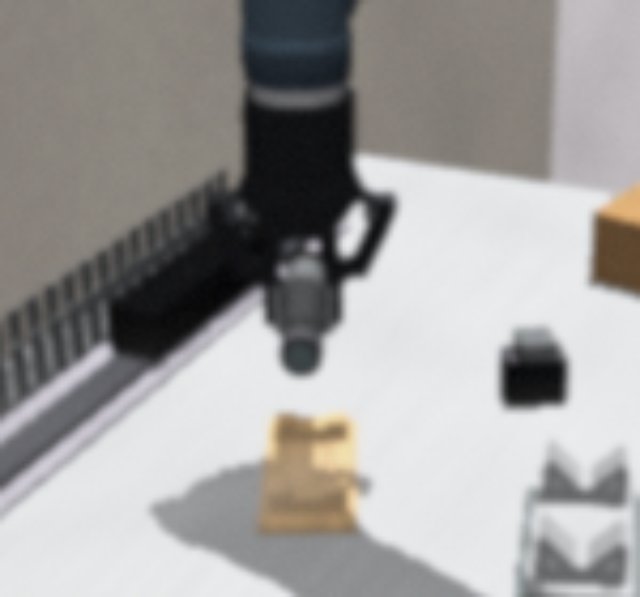

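Emit:
{"fn": "servo_tool", "kwargs": {
  "steps": [
    [0,[2.5,0.3,0],[0,0,0.02]],
    [0,[6.5,0.9,0],[0,0,0.06]],
    [0,[10.5,1.4,0.2],[0,0,0.1]],
    [0,[14.5,2,0.6],[0,0,0.14]],
    [0,[18.5,2.6,1],[0,0,0.18]],
    [0,[22.5,3.1,1.3],[0,0,0.22]],
    [0,[25.5,3.5,1.5],[0,0,0.22]],
    [0,[27.5,3.8,1.7],[0,0,0.22]]
  ]
}}

```text
time: 4.22
eef_pos: [0.5942, 0.0726, 0.0971]
tcp_rot: [-0.004, 0.626, 0.78, -0.001]
ft_force: [0.1, -0.8, -0.6]
finger_gap: 0.029
```

```bash
python3 - <<'E'
from h import *
o=arm.observe();print(o["time"],o["eef_pos"],o["ft_force"],o["finger_gap"])
print(move((.5895,.096,.068),1.785,o))
E
```

```text
4.2167 [0.59416628 0.07255067 0.09706946] [ 0.07934257 -0.81475221 -0.6373702 ] 0.028993162194348325
(array([2.38, 0.07, 2.92]), array([-0.005, -0.005,  0.003]))
```

Emit:
{"fn": "servo_tool", "kwargs": {
  "steps": [
    [0,[1,0,1],[0,0,0]],
    [0,[1.8,0,2],[0,0,0]],
    [0,[2.3,0.1,2.7],[-0.005,-0.005,0]],
    [0,[2.4,0.1,2.9],[-0.005,-0.005,0]],
    [0,[2.4,0.1,2.9],[-0.005,-0.005,0]],
    [0,[2.4,0.1,2.9],[-0.005,-0.005,0]]
  ]
}}

```text
time: 4.72
eef_pos: [0.5901, 0.0952, 0.0678]
tcp_rot: [-0.0, 0.627, 0.779, -0.001]
ft_force: [-0.3, -0.7, -2.0]
finger_gap: 0.0292
```

```bash
python3 - <<'E'
from h import *
S=snap("side","side4");T=snap("top","top4")
o=arm.observe();print(o["time"],o["eef_pos"],o["ft_force"],o["finger_gap"],move((.5895,.096,.068),1.785,o))
cv2.imwrite("pics/m4.png",np.hstack([cv2.resize(T[160:300,110:260],(400,373)),cv2.resize(S[200:340,170:320],(400,373))]))
E
```

```text
4.8167 [0.59068287 0.0952601  0.06858665] [-0.17979073 -0.62058936 -0.93542453] 0.028177641203381006 (array([ 0.1 , -0.1 ,  0.06]), array([0.001, 0.001, 0.001]))
```

View pics/m4.png

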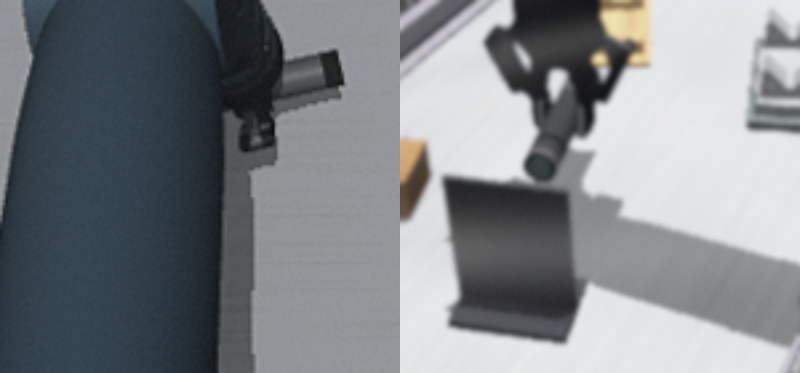

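```bash
python3 - <<'E'
from h import *
o=arm.observe();p=o["eef_pos"]+[0,0,.017];d=np.array([np.cos(1.785),np.sin(1.785),0])
print("exp lens px",proj("side",p+.075*d),"exp rear px",proj("top",p-.075*d), "meas rear z.085",onz("top",235.6,185.5,.085),p-.075*d,"lens meas",onz("side",222.9,260.8,.085),p+.075*d)
E
```

```text
exp lens px [221.43174711 261.56045261] exp rear px [238.8653154  184.60155409] meas rear z.085 [0.60479496 0.02921163 0.085     ] [0.60662558 0.02197415 0.08558665] lens meas [0.57351353 0.16409643 0.085     ] [0.57474017 0.16854604 0.08558665]
```

Emit:
{"fn": "servo_tool", "kwargs": {
  "steps": [
    [0,[0,0,0],[0,0,0]],
    [0,[0,0,0],[0,0,0]],
    [0,[0,0,0],[0,0,0]],
    [0,[0,0,0],[0,0,0]],
    [0,[0,0,0],[0,0,0]],
    [0,[0,0,0],[0,0,0]],
    [0,[0,0,0],[0,0,0]],
    [0,[0,0,0],[0,0,0]]
  ]
}}

```text
time: 5.48
eef_pos: [0.5907, 0.0953, 0.0686]
tcp_rot: [0.0, 0.627, 0.779, -0.0]
ft_force: [-0.0, -0.6, -1.6]
finger_gap: 0.0287
```

Emit:
{"fn": "servo_tool", "kwargs": {
  "steps": [
    [0,[0,0,0],[0,0,0]],
    [0,[0,0,0],[0,0,0]],
    [0,[0,0,0],[0,0,0]],
    [0,[0,0,0],[0,0,0]],
    [0,[0,0,0],[0,0,0]],
    [0,[0,0,0],[0,0,0]],
    [0,[0,0,0],[0,0,0]],
    [0,[0,0,0],[0,0,0]]
  ]
}}

```text
time: 6.15
eef_pos: [0.5906, 0.0953, 0.0686]
tcp_rot: [0.0, 0.627, 0.779, -0.0]
ft_force: [-0.7, 0.1, -1.4]
finger_gap: 0.0286
```

```bash
python3 - <<'E'
from h import *
T=snap("top","top5")
cv2.imwrite("pics/m5.png",cv2.resize(T[165:225,190:260],(700,600),interpolation=cv2.INTER_CUBIC)) 
S=snap("side","side5")
cv2.imwrite("pics/m5s.png",cv2.resize(S[225:275,205:255],(600,600),interpolation=cv2.INTER_CUBIC)) 
o=arm.observe();print(o["time"],o["eef_pos"])
print(move((.455,-.1565,.12),1.86,o))
E
```

```text
6.25 [0.59066139 0.0953251  0.06858124]
(array([-21.7 , -18.64,  -5.14]), array([ 0.001,  0.001, -0.073]))
```

View pics/m5.png

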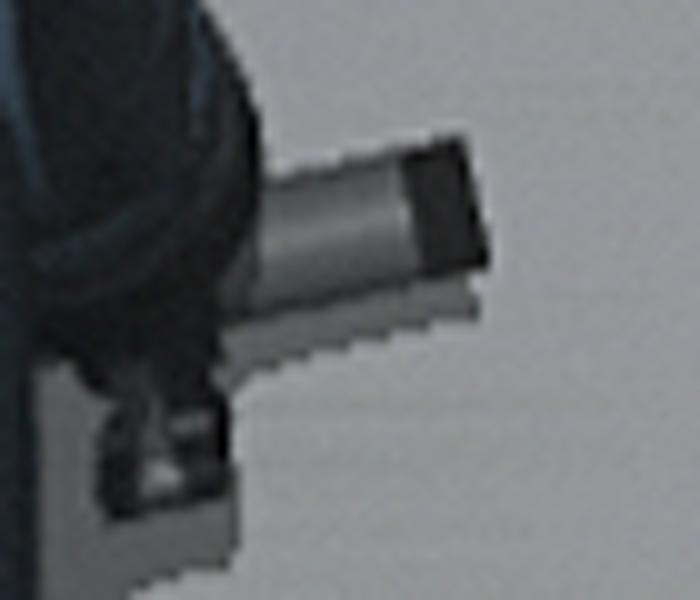

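View pics/m5s.png

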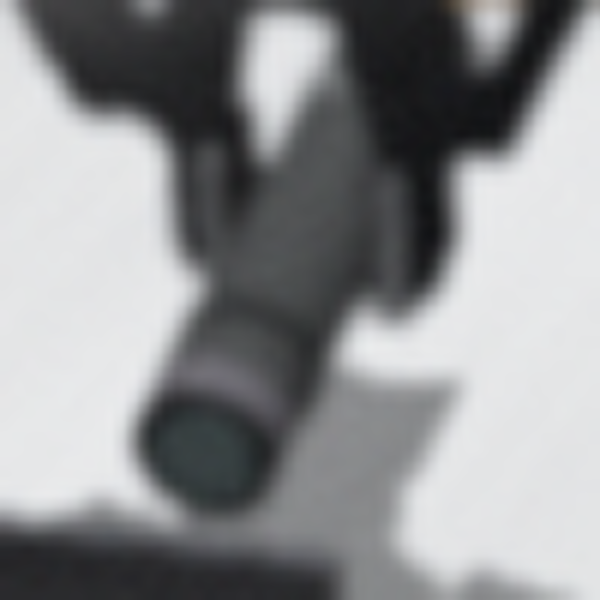

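Emit:
{"fn": "servo_tool", "kwargs": {
  "steps": [
    [0,[-1,-0.8,-2],[0,0,0]],
    [0,[-3.5,-3,-4],[0,0,-0.02]],
    [0,[-6.5,-5.6,-5],[0,0,-0.04]],
    [0,[-9.5,-8.2,-5.1],[0,0,-0.06]],
    [0,[-12.5,-10.8,-5.1],[0,0,-0.073]],
    [0,[-15.5,-13.4,-5.1],[0,0,-0.073]],
    [0,[-18.5,-16,-5.1],[0,0,-0.073]],
    [0,[-20.7,-17.8,-5.1],[0,0,-0.073]]
  ]
}}

```text
time: 6.92
eef_pos: [0.4592, -0.1472, 0.1199]
tcp_rot: [0.001, 0.599, 0.801, -0.001]
ft_force: [0.3, -0.3, -1.6]
finger_gap: 0.0289
```

```bash
python3 - <<'E'
from h import *
o=arm.observe();print(o["time"],o["eef_pos"],o["ft_force"])
print(move((.455,-.1565,.07),1.86,o))
E
```

```text
6.9167 [ 0.45924388 -0.14718798  0.11986102] [ 0.26670788 -0.29764698 -1.58431066]
(array([-0.76, -0.67,  4.99]), array([-0.   ,  0.002, -0.002]))
```

Emit:
{"fn": "servo_tool", "kwargs": {
  "steps": [
    [0,[-0.4,-0.4,1],[0,0,0]],
    [0,[-0.7,-0.6,2.5],[0,0,0]],
    [0,[-0.8,-0.7,4],[0,0,0]],
    [0,[-0.8,-0.7,4.8],[0,0,0]],
    [0,[-0.8,-0.7,5],[0,0,0]],
    [0,[-0.8,-0.7,5],[0,0,0]]
  ]
}}

```text
time: 7.42
eef_pos: [0.4544, -0.1565, 0.0695]
tcp_rot: [-0.0, 0.598, 0.801, -0.001]
ft_force: [-0.1, -0.1, -1.0]
finger_gap: 0.0284
```

```bash
python3 - <<'E'
from h import *
S=snap("side","side6");T=snap("top","top6")
o=arm.observe();print(o["time"],o["eef_pos"],o["ft_force"],move((.455,-.1565,.07),1.86,o))
print(proj("side",o["eef_pos"]+[.075*np.cos(1.86),.075*np.sin(1.86),.017]))
cv2.imwrite("pics/m6.png",np.hstack([cv2.resize(T[200:300,265:385],(400,333)),cv2.resize(S[170:255,270:372],(400,333),interpolation=cv2.INTER_CUBIC)]))
E
```

```text
7.5167 [ 0.45545518 -0.15685676  0.07049342] [-0.01830814 -0.92230255 -1.18109142] (array([ 0.05, -0.03,  0.05]), array([ 0.001,  0.002, -0.001]))
[316.11563467 219.95610673]
```

View pics/m6.png

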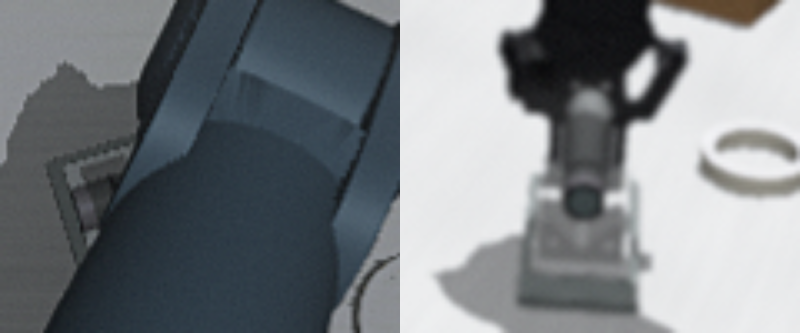

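```bash
python3 - <<'E'
from h import *
S=cv2.imread("pics/side6.png")
cv2.imwrite("pics/m7.png",cv2.resize(S[196:252,290:346],(600,600),interpolation=cv2.INTER_CUBIC))
E
```

```text
(no output)
```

View pics/m7.png

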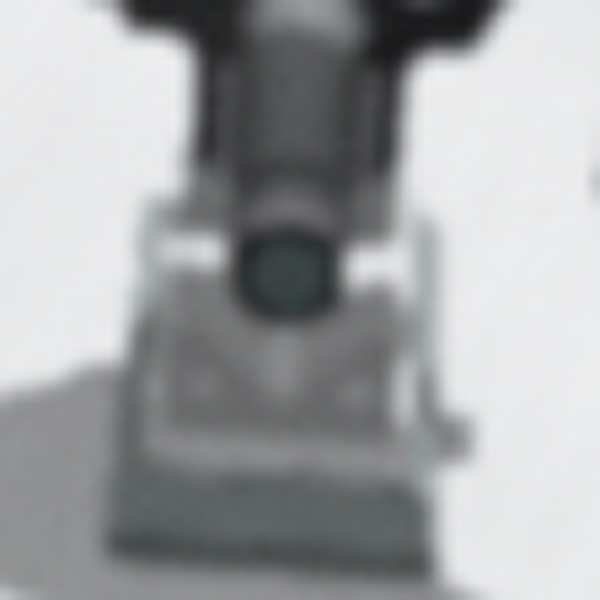

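Emit:
{"fn": "servo_tool", "kwargs": {
  "steps": [
    [0,[0,0,0.7],[0,0,0]],
    [0,[0,0,1.4],[0,0,0]],
    [0,[0,0,2],[0,0,0]],
    [0,[0,0,2.3],[0,0,0]],
    [0,[0,0,2.5],[0,0,0]],
    [0,[0,0,2.6],[0,0,0]],
    [0,[0,0,2.6],[0,0,0]]
  ]
}}

```text
time: 8.1
eef_pos: [0.4553, -0.1568, 0.0442]
tcp_rot: [0.001, 0.598, 0.801, -0.0]
ft_force: [-0.6, 0.9, -1.2]
finger_gap: 0.0285
```

```bash
python3 - <<'E'
from h import *
for i in range(4):
    S=snap("side","side7")
    o=arm.observe();print(o["time"],o["eef_pos"],o["ft_force"],o["moment"])
print(move((.455,-.1565,.04),1.86,o))
E
```

```text
8.15 [ 0.455465   -0.15689671  0.04443476] [-0.40805751 -0.21784733 -0.52233747] [ 0.01653875 -0.00318422  0.02319799]
8.2 [ 0.45560812 -0.15697063  0.04460471] [-0.33998852  0.01521984 -0.55159808] [-0.02906668 -0.04163529  0.01183281]
8.25 [ 0.45566416 -0.15702854  0.04467209] [-0.09627883  0.39301882 -1.12258458] [-0.00247834 -0.04624254  0.00355124]
8.3 [ 0.45571122 -0.1570311   0.04472484] [-0.31019387 -0.04028501 -0.99733324] [ 0.04875242 -0.01831596 -0.04401227]
(array([ 0.07, -0.05,  0.47]), array([ 0.001,  0.003, -0.001]))
```

No load yet at TCP z 44.7 mm. Continue in small increments.

Emit:
{"fn": "servo_tool", "kwargs": {
  "steps": [
    [0,[0,0,0.1],[0,0,0]],
    [0,[0,0,0.2],[0,0,0]],
    [0,[0,0,0.3],[0,0,0]],
    [0,[0,0,0.3],[0,0,0]],
    [0,[0,0,0.3],[0,0,0]]
  ]
}}

```text
time: 8.72
eef_pos: [0.4561, -0.1572, 0.0421]
tcp_rot: [0.002, 0.598, 0.801, -0.0]
ft_force: [0.0, 0.2, 3.3]
finger_gap: 0.0291
```

Emit:
{"fn": "servo_tool", "kwargs": {
  "steps": [
    [0,[0,0,0.1],[0,0,0]],
    [0,[0,0,0.2],[0,0,0]],
    [0,[0,0,0.2],[0,0,0]],
    [0,[0,0,0.2],[0,0,0]]
  ]
}}

```text
time: 9.05
eef_pos: [0.4562, -0.1572, 0.0402]
tcp_rot: [0.002, 0.598, 0.801, -0.0]
ft_force: [-0.9, 0.5, 5.2]
finger_gap: 0.0287
```

Emit:
{"fn": "servo_tool", "kwargs": {
  "steps": [
    [0,[0,0,0.1],[0,0,0]],
    [0,[0,0,0.2],[0,0,0]],
    [0,[0,0,0.2],[0,0,0]],
    [0,[0,0,0.2],[0,0,0]]
  ]
}}

```text
time: 9.38
eef_pos: [0.4564, -0.1572, 0.0384]
tcp_rot: [0.002, 0.598, 0.801, -0.0]
ft_force: [-1.4, 1.8, 6.7]
finger_gap: 0.029
```

Emit:
{"fn": "servo_tool", "kwargs": {
  "steps": [
    [0,[0,0,0.1],[0,0,0]],
    [0,[0,0,0.2],[0,0,0]],
    [0,[0,0,0.2],[0,0,0]],
    [0,[0,0,0.2],[0,0,0]],
    [0,[0,0,0.2],[0,0,0]]
  ]
}}

```text
time: 9.8
eef_pos: [0.4567, -0.1571, 0.0368]
tcp_rot: [0.002, 0.598, 0.801, 0.0]
ft_force: [-0.5, 1.7, 7.7]
finger_gap: 0.0286
```

```bash
python3 - <<'E'
from h import *
f=[]
for i in range(12):
    S=snap("side","side8"); o=arm.observe(); f.append(np.r_[o["ft_force"],o["moment"]])
print(np.round(np.mean(f,0),3)); print(o["time"],o["eef_pos"],o["tcp_rot"],o["finger_gap"])
cv2.imwrite("pics/m8.png",cv2.resize(S[196:252,290:346],(600,600),interpolation=cv2.INTER_CUBIC))
cv2.imwrite("pics/s8.png",S)
E
```

```text
[-0.841  1.585  7.089  0.381  0.216  0.081]
10.4 [ 0.45672547 -0.15710038  0.03679936] [2.23038388e-03 5.98197637e-01 8.01345463e-01 2.46662027e-04] 0.028933904858895184
```

View pics/m8.png

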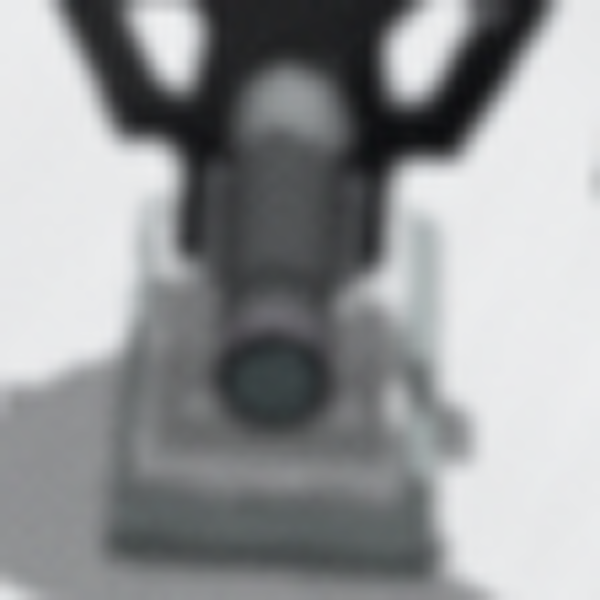

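View pics/s8.png

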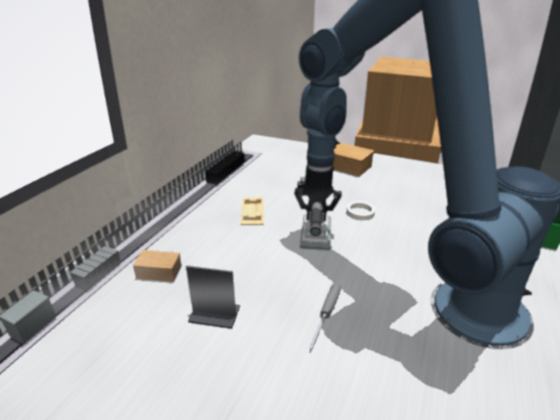

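Emit:
{"fn": "servo_tool", "kwargs": {
  "steps": [
    [0,[0,0,0],[0,0.005,0]],
    [0,[0,0,0],[0,0.01,0]],
    [0,[0,0,0],[0,0.01,0]],
    [0,[0,0,0],[0,0.01,0]]
  ]
}}

```text
time: 10.73
eef_pos: [0.4568, -0.1569, 0.0371]
tcp_rot: [-0.002, 0.598, 0.801, 0.003]
ft_force: [-1.6, 2.4, 7.1]
finger_gap: 0.0286
```

```bash
cat > st.py <<'E'
from h import *
f=[]
for i in range(10):
    S=optics.get_image("side"); o=arm.observe(); f.append(np.r_[o["ft_force"],o["moment"]])
print(np.round(np.mean(f,0),3)); print(o["time"],o["eef_pos"],o["tcp_rot"],o["finger_gap"])
E
python3 st.py
```

```text
[-1.293  1.666  6.989  0.361  0.213  0.056]
11.2333 [ 0.45679143 -0.15689977  0.0370652 ] [-0.00178447  0.59810696  0.80140689  0.0034453 ] 0.028561392252744094
```

Emit:
{"fn": "servo_tool", "kwargs": {
  "steps": [
    [0,[0,0,0.05],[0,-0.005,0]],
    [0,[0,0,0.1],[0,-0.005,0]],
    [0,[0,0,0.15],[0,-0.005,0]],
    [0,[0,0,0.15],[0,-0.005,0]],
    [0,[0,0,0.15],[0,-0.005,0]]
  ]
}}

```text
time: 11.65
eef_pos: [0.4571, -0.1569, 0.036]
tcp_rot: [0.001, 0.598, 0.801, 0.002]
ft_force: [-0.8, 1.5, 8.2]
finger_gap: 0.0288
```

```bash
python3 st.py; python3 - <<'E'
from h import *
S=snap("side","side9");T=snap("top","top9")
cv2.imwrite("pics/m9.png",cv2.resize(S[196:252,290:346],(600,600),interpolation=cv2.INTER_CUBIC))
o=arm.observe(); print(np.abs(o["dq"]).max())
p=o["eef_pos"]+[0,0,.017]; q=o["tcp_rot"]; x=R.from_quat([q[1],q[2],q[3],q[0]]).apply([1,0,0]); print("yaw",np.arctan2(x[1],x[0]),"pitch",x[2],"lens px",proj("side",p+.075*x))
S0=cv2.imread("pics/side0.png").astype(int)
for n,b in dict(carton=(130,245,185,282),driver=(305,280,345,350),tape=(343,200,378,220),relay=(290,172,318,198)).items():
    x0,y0,x1,y1=b; print(n,np.abs(S.astype(int)-S0)[y0:y1,x0:x1].mean())
E
```

```text
[-1.272  1.618  7.934  0.332  0.239  0.025]
12.15 [ 0.45708151 -0.15686397  0.03600947] [4.90086167e-04 5.98059291e-01 8.01448853e-01 2.14008429e-03] 0.028787203996428406
0.0023223742377604657
yaw 1.8594329632071596 pitch 0.001755518739982963 lens px [314.81628707 230.72589445]
carton 6.751023751023751
driver 25.416428571428572
tape 6.559047619047619
relay 73.86630036630036
```

View pics/m9.png

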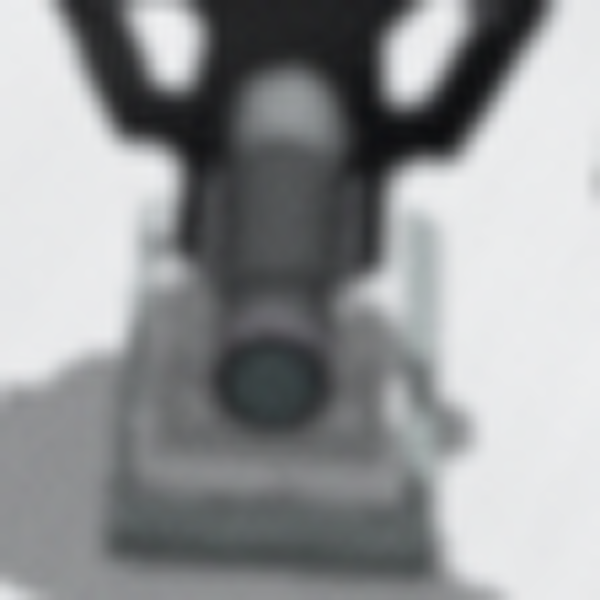

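View pics/side9.png

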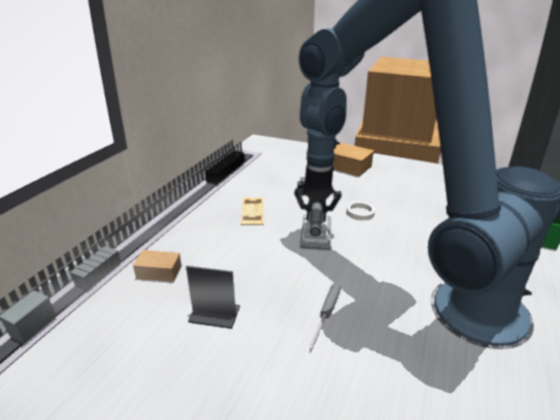

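```bash
python3 -c "
from bench import arm
print(arm.job_done())"
```

```text
the job is handed in; nothing more can be done
None
```

I picked up the reader, held it still in front of the label, then pressed it down in the V cradle. I handed the job in at about 12.3 s, still gripping it. No verdict is reported.

**Label:** the reader was held for about 1.4 s, between 4.8 and 6.2 s. The arm pose put the focus point within about 2 mm of the measured label middle. In the pictures the lens was within 1 px of where it should be. The rear cap read about 3 mm off, which I put down to picking error.

**Cradle:**
- **Push:** the upward force on the tool was 7.9 N, about 9 N on the spring with the reader's weight. That matches the roughly 6.5–7 mm of sinking I got from the arm pose.
- **Alignment:** the axis was within 0.003 rad of the cradle direction I measured. The lens in the picture was within 1 px of its expected place, and the arm was still.
- **Sideways load:** there was a steady 2 N, mostly lengthwise, which I left. About 0.75 N of it acts across the V, so both sides should be bearing, but I could not measure each side separately.

**Bystanders:** the carton, screwdriver and tape look unmoved in the last side view. The relay was hidden behind the gripper there; it stood in place when last seen, and the arm did not go near it afterwards.

**Heights:** two-view heights came out 2–6 mm below the stated ones for the reader and saddle tops, partly camera calibration. I used the stated heights, and the first contact force on the cradle agreed with them.

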